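# Feed a gear shaft into the parts washer through its swing flap

### The arm

A 6-joint arm with a two-finger parallel gripper is mounted at the origin on the work surface; the furniture and walls round the work are solid. World frame = base frame: x ahead of the robot, y to its left, z up, the work surface at z = 0. Lengths are in m, angles in rad, forces in N, time in s.
With the tool pointing down it reaches from about 0.425 to 0.95 m from the base axis. Payload 3.5 kg.
Tool frame: the origin (TCP) lies midway between the tips of the shut fingers; the grasp point (between the pads) lies 19 mm behind it; z points along the fingers, y is the direction in which the jaws open and shut (so a half turn about z gives the same grasp; the last joint's range is limited). The gripper opens to 85 mm and grips with 20 to 120 N. Pads are 22 mm wide; open, the fingers measure 114 mm over their backs; the gripper's body (76 mm by 85 mm) begins 54 mm behind the grasp point. The pads swing forward as they close: fully open they stand 13 mm farther back than shut.
Start: joints at [1.079, 0.286, 1.577, -0, 1.279, -0.15], TCP at [0.226, 0.636, 0.231] pointing down, gripper open.
Joint ranges: [-2.77, 2.77], [-0.9, 2.22], [0.21, 2.48], [-1.53, 4.67], [0.24, 2.81], [-2.84, 2.84]. Speed limits (rad/s): [2.79, 2.79, 3.14, 3.14, 3.14, 3.14].

### API

Orientations are given as a unit quaternion [x, y, z, w].
In Python, from plant import ctrl gives the robot as it stands.
- The arm moves only by the tool apply_moves, never from a script. Its argument "moves" is a list that holds one entry, the list of rows, each a list of 7 numbers: the shift along the tool's x, y, z in m, then the turn, a rotation vector about the tool's x, y, z in degrees, then the gripper's target within -1 to 1 (shut at 1, half-way at 0, fully open at -1). In form: [[[tx, ty, tz, ax, ay, az, hand], ...]]. A call has 1 to 12 rows; each row shifts and turns the pose as measured when the row begins, along the tool's axes as they then stand; what a row does not reach is not made up. A row lasts 1/10 s, in which the tool goes at most 50 mm and 8.59 degrees, less where a joint would pass 70% of its speed; a pose out of reach is approached as far as the arm can. A call with a gripper value outside its range is refused whole. The fingers move at their own pace and stop on an object; "force" is the grip in N (left out, the last holds). Time passes only in rows, so rows that do not move let the fingers close. It gives the time, the measured TCP pose, the force and the opening at its end, in the units of the state.
- ctrl.get_state(): the state, without advancing time (a new reading comes with each control period).
- ctrl.read_camera(name): name is "scene" or "top" or "wrist"; returns the picture (420x560x3 uint8, red, green, blue); there is no depth.
- ctrl.get_calibration(name): a dict with "camera_matrix" (3x3 intrinsics, pixels), "k1" (the pictures are not rectified: a ray, as slopes to the right and down, at radius r is drawn at 1 + k1 r^2 times it, then the intrinsics apply), "cam_to_world" (4x4, takes a point from camera to world coordinates). Camera axes: x right, y up, looking along -z (the intrinsics and any distortion apply to the point x, -y, -z); pixel columns grow to the right and rows downward; lengths in m; the calibration is good to about 2 mm. A picture is of the moment at which its call begins: read the wrist's pose just before it. get_calibration takes no time and is no camera call; for the wrist camera it gives the pose at the moment of the call.
- ctrl.sign_off(): hands the job in, once; it reports no verdict.
The state is a dict: "time": time; "qpos": joint angles; "dq": joint speeds; "joint_efforts": joint torques, N m; "eef_pos": TCP position; "tcp_rot": TCP orientation; "contact_force": force on the tool from outside, world axes, zero at the start; "wrist_torque": the same for the moment, N m; "opening": opening from 0.0 (shut) to 1.0 (fully open).
Only numpy, scipy, OpenCV 4.12 (cv2) and the standard library are available. Lean on these libraries where they do the work, as an engineer would, in place of code of your own. Each camera call takes 0.05 s, during which the arm holds its last target. There are 200 camera calls.

### The job

Load the steel gear shaft from its wooden cradle into the parts washer, slim end first. Lay it down on the washer's feed tray and let go of it while the flap is still shut, then take or push it again at its thick-stub end and push it through the swing flap until the whole shaft lies in the basket behind the flap and the flap has fallen shut. Do not disturb the grease jar or the bolt dish.

Things in the scene. Friction and masses are not known exactly. Their poses are not given: they have to be found in the camera images.
- layshaft: bare steel gear shaft, loose, 152 mm long, about 0.35 kg, round, stepped along its own y: -76 to -38 mm slim end, 20 mm dia; -38 to +10 body, 28 dia; +10 to +38 toothed collar, 38 dia; +38 to +76 thick stub, 24 dia. Origin at mid-length on the collar's underside; axis 19 mm above it along own z; centre of mass near y = +7 mm. Starts level in the cradle, axis 48 mm above the bench
- shaft_nose (a point): centre of the end face of the shaft's slim end (goes first through the flap). Laid on a flat surface, the shaft rests on the collar and the front of the 28 mm part, nose down by about 0.1 rad, stub axis about 22 mm above the surface
- shaft_tail (a point): centre of the end face of the shaft's thick stub (follows last)
- cradle: fixed wooden storage cradle, 50 x 176 x 64 mm, long along its own y (axes as the shaft's at the start); origin under its centre on the bench. 10 mm base; at each end (|y| 44 to 84 mm) a block with an upward-open slot 30 mm wide, its cheeks 10 mm thick and 64 mm high, hides the shaft's end: only the middle 88 mm can be gripped. The shaft lifts straight out
- wash_box: fixed grey sheet-steel feed box of a parts washer; x (level) is the feed direction, z up; origin on the bench right under the closed flap, mid-width. Box x = -10 to +170 mm, 78 mm wide, 135 mm high. Opening in its front (x = -10): 70 mm wide, z = 50 to 122; behind it a 10 mm deep throat to the flap at x = 0. Roof sheet to x = +30 mm, then a grille of bars
- tray (a point): point on the top of the flat aluminium feed tray, mid-width, at wash_box x = -100, z = 50 mm. The tray runs level from x = -175 mm through the throat to the sill; its turned-up edges, 40 mm apart and 8 mm high, keep the shaft from rolling (they end at x = -5)
- sill (a point): end of the feed tray, mid-width, at wash_box x = +5, z = 50 mm: a shaft whose tail is pushed past it drops into the basket. Straight-down fingers are stopped by the box front at x = -10; a shut fingertip leaning 30 to 45 degrees in the feed direction passes under the 122 mm high lintel and reaches the sill
- basket (a point): middle of the basket floor behind the flap, at wash_box x = +85, z = 22 mm; 70 mm wide, back wall at x = +166 mm. Once more than half of the shaft is past the sill and it is let go, its nose tips down onto this floor and its tail rises some 20 mm; the tail comes down again as it is pushed on
- flap (a joint): steel check flap, 60 x 55 mm, 3 mm thick, 50 g, hung on a level hinge at the top of the throat (wash_box x = 0, z = 120 mm), lower edge 11 mm above the tray. 0 = hanging shut; grows to 1.35 rad as it swings inward (toward +x, into the box); it cannot swing outward. No spring: it falls shut by its own weight
- grease_jar: bystander: closed jar, 70 mm diameter, 71 mm high, origin under its centre
- bolt_tray: bystander: shallow round metal dish of bolts, 69 mm diameter, 22 mm high, origin under its centre

How it is judged:
On the way, in this order (a step that is already met when the one before it is completed fails the run):
1. the shaft lies on the feed tray between its edges, slim end toward the flap, let go, flap shut (contact force between the fingers and layshaft below 0.1 N and contact force between layshaft and wash_box above 1 N and value of joint flap below 0.08 rad and x of shaft_nose in the frame of wash_box between -0.07 and 0 m and x of shaft_tail in the frame of wash_box below -0.12 m and y of layshaft in the frame of wash_box between -0.02 and 0.02 m and z of shaft_nose in the frame of wash_box below 0.075 m and z of shaft_tail in the frame of wash_box below 0.085 m and linear speed of layshaft below 0.02 m/s), for 0.2 s.
2. the shaft, taken or pushed again at its stub half, swings the flap open (value of joint flap above 0.35 rad and contact force between the fingers and layshaft above 0.3 N and y of the grasp point in the frame of layshaft above 0.03 m and x of shaft_nose in the frame of wash_box above 0.02 m), for 0.05 s.
At the end, for the whole second after the job is handed in: The whole shaft lies at rest in the basket behind the flap, slim end toward the back wall, its tail more than 3 mm beyond the flap and both end centres lower than the tray (z below 50 mm), and the flap hangs shut (below 0.06 rad) (x of shaft_tail in the frame of wash_box above 0.003 m and x of shaft_nose in the frame of wash_box between 0.12 and 0.175 m and y of layshaft in the frame of wash_box between -0.035 and 0.035 m and z of each of shaft_tail, shaft_nose in the frame of wash_box below 0.05 m and value of joint flap below 0.06 rad and linear speed of layshaft below 0.02 m/s); the robot touches nothing.
It fails at once if the grease jar or bolt dish is moved by more than 20 mm (distance of any of grease_jar, bolt_tray from where it was at the start of the episode above 0.02 m).
It also fails if it takes over 64 s, if anything falls off the work surface, if the arm or the gripper's body presses on something with over 40 N, if the wrist force passes 120 N, or if a joint passes its speed limit or range.

## Working session

There is one attempt and no reset: what is moved stays moved. The work goes in short steps, Python scripts to look and compute and a tool call to move; the robot and the scene stay as the last step left them, time stands still between calls to the robot, and variables do not carry over. Pictures are saved under pics/ and viewed, about 8 in all and at most 12, crops included, and the job is handed in when it is done.

Besides the shell and the picture viewer there is one more tool, called after "Request:" as name(argument=value, ...) on one line, values as JSON. apply_moves: Moves the arm, as the interface text tells. Its arguments: {"type":"object","properties":{"moves":{"type":"array","items":{"type":"array","items":{"type":"array","items":{"type":"number"}}}},"force":{"type":"number"}},"required":["moves"]}

```bash
mkdir -p pics; ls
cat > h.py <<'E'
import numpy as np, cv2
from plant import ctrl
from scipy.spatial.transform import Rotation as R
def snap(n,f):
    c=ctrl.get_calibration(n); im=ctrl.read_camera(n)
    cv2.imwrite('pics/'+f+'.png',cv2.cvtColor(im,cv2.COLOR_RGB2BGR)); np.savez('pics/'+f+'.npz',K=c['camera_matrix'],k1=c['k1'],T=c['cam_to_world']); return im
def ray(f,uv):
    c=np.load('pics/'+f+'.npz');K=c['K'];T=c['T']
    p=cv2.undistortPoints(np.array([[uv]],float),K,np.array([float(c['k1']),0,0,0,0.]))[0,0]
    return T[:3,3],T[:3,:3]@np.array([p[0],-p[1],-1])
def onz(f,uv,z):
    o,d=ray(f,uv); return o+d*(z-o[2])/d[2]
def proj(f,P):
    c=np.load('pics/'+f+'.npz');T=c['T'];q=T[:3,:3].T@(np.array(P)-T[:3,3]);q=np.array([q[0],-q[1],-q[2]])
    return cv2.projectPoints(q[None],np.zeros(3),np.zeros(3),c['K'],np.array([float(c['k1']),0,0,0,0.]))[0].ravel()
E
python3 - <<'E'
from h import *
a=snap('scene','s0');b=snap('top','t0')
for n in 's0','t0':
    print(np.load(f'pics/{n}.npz')['T'].round(3).tolist())
print(ctrl.get_state())
E
```

```text
pics
[[-0.93, -0.222, 0.293, 0.836], [0.368, -0.563, 0.74, 0.824], [0.001, 0.796, 0.606, 0.838], [0.0, 0.0, 0.0, 1.0]]
[[0.017, 0.999, -0.051, 0.41], [-1.0, 0.017, 0.001, -0.071], [0.002, 0.051, 0.999, 0.929], [0.0, 0.0, 0.0, 1.0]]
{'time': 0.1, 'qpos': array([ 1.07899429e+00,  2.87139250e-01,  1.57804182e+00, -5.16131395e-06,
        1.27863394e+00, -1.50001300e-01]), 'dq': array([-0.00038474, -0.00024793, -0.00383692,  0.00177812, -0.00173642,
       -0.00060002]), 'joint_efforts': array([ 3.85202393e-04, -4.07295227e+01, -2.93702960e+01, -1.67160797e-04,
        3.36100740e-03,  1.32945354e-05]), 'eef_pos': array([0.22593355, 0.63542105, 0.23003799]), 'tcp_rot': array([ 1.70068831e-01,  9.85431559e-01, -1.05523546e-03, -3.48146763e-04]), 'contact_force': array([-0.72696825, -0.04207317,  0.61668304]), 'wrist_torque': array([-0.01812613,  0.02294214,  0.04052228]), 'opening': 0.9997858525950651}
```

View pics/t0.png

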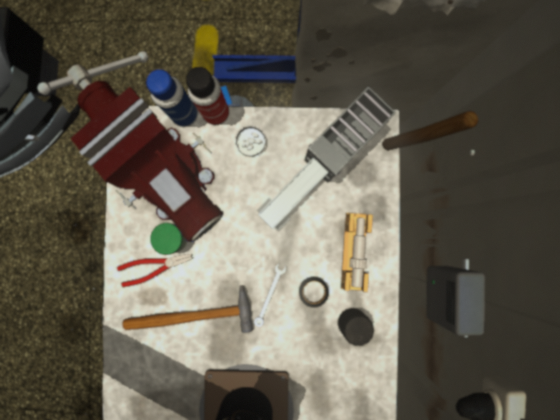

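View pics/s0.png

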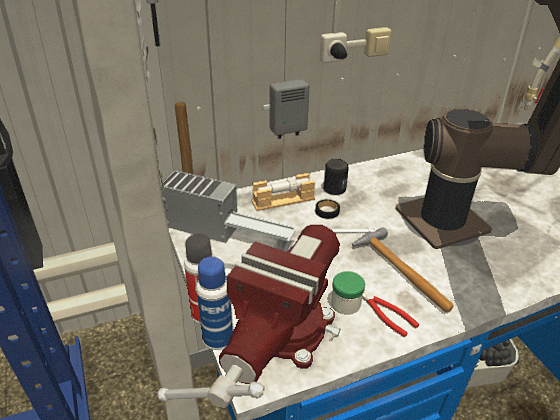

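Top view: washer tray at about (262,220) running to the box at about (350,130). Cradle with shaft near (357,252), bolt dish at (251,141), green jar at (166,239). Next I'll enlarge the work area.

Run:
```python
from h import *
im=cv2.imread('pics/t0.png')
c=im[80:300,250:410]
cv2.imwrite('pics/t0c.png',np.hstack([cv2.resize(c[0:150],None,fx=4,fy=4,interpolation=2)[:, :],]))
cv2.imwrite('pics/t0c.png',cv2.resize(im[80:230,250:410],None,fx=4,fy=4,interpolation=2))
cv2.imwrite('pics/t0d.png',cv2.resize(im[205:300,320:400],None,fx=6,fy=6,interpolation=2))
for uv,z in [((357,216),.048),((355,288),.048),((262,220),.05),((350,130),.05),((251,141),.022),((166,239),.071),((355,327),.07),((400,200),0)]: print(uv,onz('t0',uv,z).round(3))
```

```text
(357, 216) [ 0.451 -0.243  0.048]
(355, 288) [ 0.294 -0.241  0.048]
(262, 220) [ 0.439 -0.035  0.05 ]
(350, 130) [ 0.643 -0.226  0.05 ]
(251, 141) [ 0.62  -0.005  0.022]
(166, 239) [0.394 0.17  0.071]
(355, 327) [ 0.213 -0.238  0.07 ]
(400, 200) [ 0.493 -0.354  0.   ]
```

View pics/t0c.png

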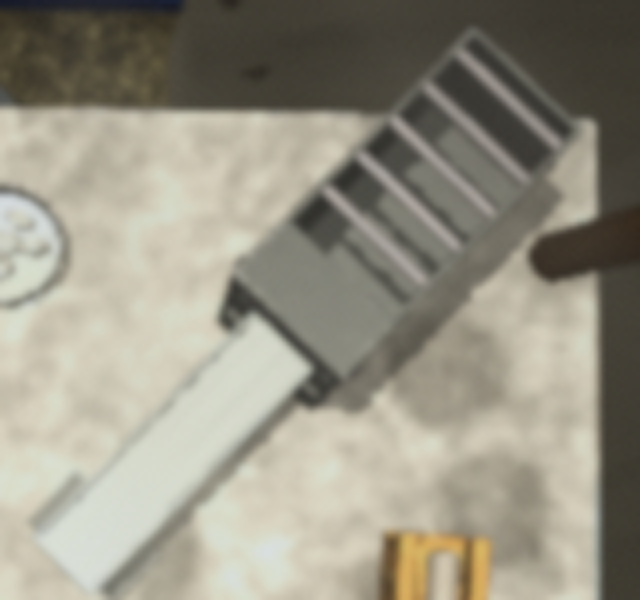

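View pics/t0d.png

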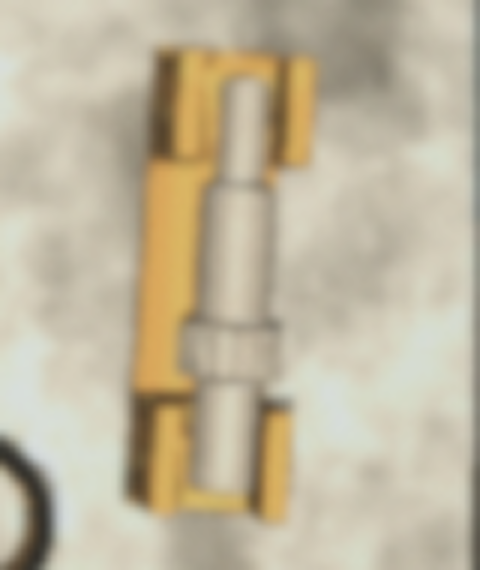

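The crops show the shaft's slim end at about (361,217) in the full image and its tail at about (357,287). Box roof front corners are at about (309,146) and (336,174), and the back corners at about (369,87) and (394,112). Next I'll turn these into positions.

Run:
```python
from h import *
f='t0'
n=onz(f,(320+245/6,205+75/6),.055);t=onz(f,(320+222/6,205+490/6),.055);print('shaft',n,t,np.linalg.norm(n-t),(n+t)/2)
C=[onz(f,(250+a/4,80+b/4),.135)[:2] for a,b in [(237,265),(343,378),(578,128),(475,28)]]
print(np.round(C,3), [np.linalg.norm(C[i]-C[i-1]).round(3) for i in range(4)])
fd=(C[2]+C[3]-C[0]-C[1])/2;fd/=np.linalg.norm(fd);fr=(C[0]+C[1])/2
print('feed',fd,np.degrees(np.arctan2(fd[1],fd[0])),'origin from front',fr+.01*fd,'from back',(C[2]+C[3])/2-.17*fd)
T=[onz(f,(250+a/4,80+b/4),.056)[:2] for a,b in [(36,528),(108,595)]]
print('tray end',T,'origin',(T[0]+T[1])/2+.175*fd, np.linalg.norm(T[0]-T[1]))
```

```text
shaft [ 0.44781258 -0.2503032   0.055     ] [ 0.29744304 -0.24349481  0.055     ] 0.15052359401157725 [ 0.37262781 -0.24689901  0.055     ]
[[ 0.585 -0.13 ]
 [ 0.529 -0.183]
 [ 0.66  -0.303]
 [ 0.711 -0.25 ]] [np.float64(0.174), np.float64(0.077), np.float64(0.177), np.float64(0.073)]
feed [ 0.73036548 -0.68305656] -43.08295730615489 origin from front [ 0.56448233 -0.16325666] from back [ 0.56126075 -0.16024376]
tray end [array([ 0.45597741, -0.02805337]), array([ 0.42028693, -0.06778168])] origin [ 0.56594613 -0.16745242] 0.05340550481949993
```

```bash
cat >> h.py <<'E'
from scipy.spatial.transform import Slerp
def pose(head,lean=0):
    # tool x along heading `head`(deg), z down, lean (deg) tips z toward -x heading (feed)
    h=np.radians(head);x=np.array([np.cos(h),np.sin(h),0]);z=np.array([0,0,-1.])
    return R.from_matrix(np.c_[x,np.cross(z,x),z])*R.from_euler('y',-lean,degrees=True)
def plan(wps,hand,step=.045,sr=8):
    s=ctrl.get_state();p=s['eef_pos'];q=R.from_quat(s['tcp_rot']);rows=[]
    for P,Q in wps:
        P=np.array(P);n=int(max(1,np.ceil(np.linalg.norm(P-p)/step),np.ceil(np.degrees((q.inv()*Q).magnitude())/sr)))
        sl=Slerp([0,1],R.concatenate([q,Q]));p0=p
        for i in range(1,n+1):
            pi=p0+(P-p0)*i/n;qi=sl(i/n)
            r=np.r_[q.inv().apply(pi-p).round(3),(q.inv()*qi).as_rotvec(degrees=True).round(1)]
            rows.append([float(v) for v in r]+[hand]);p=p+q.apply(r[:3]);q=q*R.from_rotvec(r[3:6],degrees=True)
    print(len(rows));print('\n'.join(','.join('%g'%(v+0) for v in r) for r in rows))
def st():
    s=ctrl.get_state();m=R.from_quat(s['tcp_rot']).as_matrix()
    print(round(s['time'],2),s['eef_pos'].round(4),'head',np.degrees(np.arctan2(m[1,0],m[0,0])).round(1),'z',m[:,2].round(3),'q',s['qpos'].round(2),'F',s['contact_force'].round(1),'op',round(s['opening'],3))
O=np.array([.564,-.163,0]);F=np.array([.7304,-.6831,0])
def W(x,z,y=0): return O+F*x+np.array([-F[1],F[0],0])*y+[0,0,z]
E
python3 - <<'E'
from h import *
D=pose(177.4);q0=pose(160.4)
plan([((.28,.58,.36),q0),((.5,.3,.36),q0),((.52,0,.33),D),((.40,-.20,.25),D)],-1)
E
```

```text
25
-0.017,-0.009,-0.032,0,0,0,-1
-0.018,-0.008,-0.033,-0.1,0,0,-1
-0.017,-0.009,-0.032,0,0,0,-1
-0.017,-0.008,-0.033,0,0,0,-1
-0.038,-0.024,0,0,0,0,-1
-0.037,-0.024,0,0,0,0,-1
-0.038,-0.023,0,0,0,0,-1
-0.038,-0.024,0,0,0,0,-1
-0.037,-0.024,0,0,0,0,-1
-0.038,-0.024,0,0,0,0,-1
-0.038,-0.024,0,0,0,0,-1
-0.038,-0.023,0,0,0,0,-1
-0.017,-0.039,0.004,0,0,-2.4,-1
-0.015,-0.041,0.005,0,0,-2.5,-1
-0.014,-0.04,0.004,0,0,-2.4,-1
-0.012,-0.042,0.004,0,0,-2.4,-1
-0.01,-0.041,0.005,0,0,-2.4,-1
-0.008,-0.043,0.004,0,0,-2.5,-1
-0.007,-0.042,0.004,0,0,-2.4,-1
0.019,-0.034,0.013,0,0,0,-1
0.018,-0.034,0.014,0,0,0,-1
0.019,-0.035,0.013,0,0,0,-1
0.018,-0.034,0.014,0,0,0,-1
0.019,-0.034,0.013,0,0,0,-1
0.018,-0.034,0.013,0,0,0,-1
```

Request:
apply_moves(moves=[[[-0.017,-0.009,-0.032,0,0,0,-1],[-0.018,-0.008,-0.033,0,0,0,-1],[-0.017,-0.009,-0.032,0,0,0,-1],[-0.017,-0.008,-0.033,0,0,0,-1],[-0.038,-0.024,0,0,0,0,-1],[-0.038,-0.024,0,0,0,0,-1],[-0.038,-0.024,0,0,0,0,-1],[-0.038,-0.024,0,0,0,0,-1],[-0.038,-0.024,0,0,0,0,-1],[-0.038,-0.024,0,0,0,0,-1],[-0.038,-0.024,0,0,0,0,-1],[-0.038,-0.024,0,0,0,0,-1]]])

```text
time: 1.3
eef_pos: [0.5068, 0.2885, 0.358]
tcp_rot: [0.164, 0.986, -0.007, -0.003]
contact_force: [0.7, 0.5, 0.2]
opening: 1.0
```

Run:
```python
from h import *
st();D=pose(177.4)
plan([((.52,0,.33),D),((.40,-.20,.25),D),((.385,-.247,.22),D)],-1)
```

```text
1.3 [0.5068 0.2885 0.358 ] head 161.1 z [-0.009 -0.013 -1.   ] q [ 0.35  0.02  1.65 -0.01  1.49 -0.89] F [0.7 0.5 0.2] op 1.0
15
-0.015,-0.038,0.005,-0.1,-0.1,-2.3,-1
-0.014,-0.039,0.004,-0.1,0,-2.4,-1
-0.012,-0.04,0.004,-0.1,-0.1,-2.3,-1
-0.01,-0.04,0.005,-0.2,0,-2.3,-1
-0.009,-0.04,0.004,-0.1,-0.1,-2.3,-1
-0.007,-0.04,0.004,-0.1,0,-2.4,-1
-0.005,-0.041,0.004,-0.1,-0.1,-2.3,-1
0.018,-0.034,0.013,0,0,0,-1
0.019,-0.035,0.014,0,0,0,-1
0.018,-0.034,0.013,0,0,0,-1
0.019,-0.034,0.013,0,0,0,-1
0.018,-0.034,0.014,0,0,0,-1
0.018,-0.035,0.013,0,0,0,-1
0.007,-0.024,0.015,0,0,0,-1
0.006,-0.023,0.015,0,0,0,-1
```

Tracking is accurate.

Request:
apply_moves(moves=[[[-0.015,-0.038,0.005,-0.1,-0.1,-2.3,-1],[-0.014,-0.039,0.004,-0.1,0,-2.4,-1],[-0.012,-0.04,0.004,-0.1,-0.1,-2.3,-1],[-0.01,-0.04,0.005,-0.2,0,-2.3,-1],[-0.009,-0.04,0.004,-0.1,-0.1,-2.3,-1],[-0.007,-0.04,0.004,-0.1,0,-2.4,-1],[-0.005,-0.041,0.004,-0.1,-0.1,-2.3,-1],[0.018,-0.034,0.013,0,0,0,-1],[0.019,-0.035,0.014,0,0,0,-1],[0.018,-0.034,0.013,0,0,0,-1],[0.019,-0.034,0.013,0,0,0,-1],[0.018,-0.034,0.013,0,0,0,-1]]])

```text
time: 2.5
eef_pos: [0.4195, -0.187, 0.2559]
tcp_rot: [0.018, 1.0, -0.0, -0.002]
contact_force: [0.3, -0.1, -0.8]
opening: 1.0
```

Request:
apply_moves(moves=[[[0.018,-0.034,0.013,0,0,0,-1],[0.006,-0.02,0.014,0,0,0,-1],[0,0,0,0,0,0,-1]]])

```text
time: 2.8
eef_pos: [0.3883, -0.2437, 0.2247]
tcp_rot: [0.021, 1.0, 0.001, -0.004]
contact_force: [-0.5, -0.5, -0.3]
opening: 1.004
```

Run:
```python
from h import *
st();snap('wrist','w1')
for P in [(.4478,-.2503,.048),(.2974,-.2435,.048)]: print(proj('w1',P))
```

```text
2.8 [ 0.3883 -0.2437  0.2247] head 177.6 z [-0.008  0.002 -1.   ] q [-0.78 -0.2   2.09 -0.    1.26 -2.31] F [-0.5 -0.5 -0.3] op 1.004
[274.22226507 241.55078545]
[274.15043769  85.6710514 ]
```

View pics/w1.png

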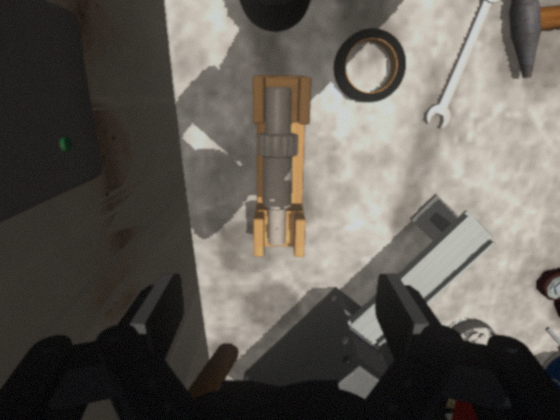

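Wrist view: the shaft lies in the cradle with its nose at about (277,247), tail at about (278,86) and collar at rows 132–158.

Run:
```python
from h import *
n=onz('w1',(277,247),.048);t=onz('w1',(278,87),.048);c=onz('w1',(277.5,158),.058);print(n,t,np.linalg.norm(n-t),'collar front edge',c)
u=(n-t)/np.linalg.norm(n-t);h=np.degrees(np.arctan2(-u[1],-u[0]));m=(n+t)/2;g=m+u*.004;g[2]=.035
print('head',h,'mid',m,'exp edge',m-u*.01)
plan([(g+[0,0,.05],pose(h)),(g,pose(h))],-1)
```

```text
[ 0.45398785 -0.24773467  0.048     ] [ 0.29868163 -0.24011931  0.048     ] 0.1554928103201752 collar front edge [ 0.36085593 -0.24319557  0.058     ]
head 177.19278047644903 mid [ 0.37633474 -0.24392699  0.048     ] exp edge [ 0.36634674 -0.24343723  0.048     ]
6
0.002,0,0.035,0,-0.1,0.1,-1
0.002,-0.001,0.035,0,-0.1,0.1,-1
0.002,0,0.036,0.1,-0.1,0.2,-1
0.002,-0.001,0.035,0,-0.1,0.1,-1
0,0,0.025,0,0,0,-1
0,0.001,0.025,0,0,0,-1
```

Request:
apply_moves(moves=[[[0.002,0,0.035,0,-0.1,0.1,-1],[0.002,0,0.035,0,-0.1,0.1,-1],[0.002,0,0.036,0.1,-0.1,0.2,-1],[0.002,0,0.035,0,-0.1,0.1,-1],[0,0,0.025,0,0,0,-1],[0,0.001,0.023,0,0,0,-1],[0,0,0,0,0,0,-1]]])

```text
time: 3.55
eef_pos: [0.3891, -0.2391, 0.0383]
tcp_rot: [0.021, 1.0, -0.004, 0.006]
contact_force: [-0.6, -0.9, -0.2]
opening: 0.997
```

```bash
python3 -c "from h import *;st()"
```

```text
3.55 [ 0.3891 -0.2391  0.0383] head 177.6 z [ 0.012 -0.007 -1.   ] q [-0.78  0.06  2.24  0.    0.83 -2.31] F [-0.6 -0.9 -0.2] op 0.997
```

Request:
apply_moves(moves=[[[0.009,-0.006,0.003,0.4,0.7,0,-1],[0,0,0,0,0,0,-1]]])

```text
time: 3.75
eef_pos: [0.3812, -0.2449, 0.0371]
tcp_rot: [0.02, 1.0, -0.008, 0.001]
contact_force: [-0.1, -0.2, -0.2]
opening: 1.0
```

```bash
python3 -c "from h import *;st()"
```

```text
3.75 [ 0.3812 -0.2449  0.0371] head 177.8 z [ 0.001 -0.016 -1.   ] q [-0.79  0.06  2.24 -0.01  0.83 -2.31] F [-0.1 -0.2 -0.2] op 1.0
```

Request:
apply_moves(moves=[[[0,0,0,-0.9,0,0,0.4],[0,0,0,0,0,0,1],[0,0,0,0,0,0,1],[0,0,0,0,0,0,1],[0,0,0,0,0,0,1],[0,0,0,0,0,0,1],[0,0,0,0,0,0,1],[0,0,0,0,0,0,1]]], force=50)

```text
time: 4.55
eef_pos: [0.3838, -0.2466, 0.042]
tcp_rot: [0.021, 1.0, -0.001, 0.004]
contact_force: [0.1, 1.0, 2.8]
opening: 0.299
```

Run:
```python
from h import *
st();p=ctrl.get_state()['eef_pos'];h=177.4
m=R.from_quat(ctrl.get_state()['tcp_rot'])
plan([(p+[0,0,.16],m)],1,step=.03)
```

```text
4.55 [ 0.3838 -0.2466  0.042 ] head 177.5 z [ 0.008 -0.003 -1.   ] q [-0.8   0.05  2.23  0.01  0.85 -2.33] F [0.1 1.  2.8] op 0.299
6
0,0,-0.027,0,0,0,1
0,0,-0.026,0,0,0,1
-0.001,0,-0.027,0,0,0,1
0,0,-0.027,0,0,0,1
0,0,-0.026,0,0,0,1
0,0,-0.027,0,0,0,1
```

Request:
apply_moves(moves=[[[0,0,0,0,0,0,-0.2],[0,0,0,0,0,0,-0.2],[0.003,0.001,0.006,0,0,0,-0.2],[0,0,0.001,0,0,0,-0.2],[0,0,0.001,0,0,0,1],[0,0,0.001,0,0,0,1],[0,0,0,0,0,0,1],[0,0,0,0,0,0,1],[0,0,0,0,0,0,1]]], force=60)

```text
time: 5.45
eef_pos: [0.3804, -0.2461, 0.0324]
tcp_rot: [0.021, 1.0, -0.002, 0.004]
contact_force: [-0.7, -0.3, 0.8]
opening: 0.298
```

Run:
```python
from h import *
st()
```

```text
5.45 [ 0.3804 -0.2461  0.0324] head 177.6 z [ 0.007 -0.003 -1.   ] q [-0.8   0.07  2.24  0.    0.83 -2.33] F [-0.7 -0.3  0.8] op 0.298
```

Request:
apply_moves(moves=[[[0,0,0,0,0,0,0.1],[0,0,0,0,0,0,0.1],[0,0,-0.007,0,0.4,0,0.1],[0,0,0,0,0,0,1],[0,0,0,0,0,0,1],[0,0,0,0,0,0,1],[0,0,0,0,0,0,1]]])

```text
time: 6.15
eef_pos: [0.3806, -0.2458, 0.0403]
tcp_rot: [0.021, 1.0, -0.001, 0.0]
contact_force: [0.1, -0.3, 0.0]
opening: 0.294
```

Run:
```python
from h import *
st();s=ctrl.get_state();p=s['eef_pos']
H=137.
print(W(-.093,.05))
plan([(p+[0,0,.15],R.from_quat(s['tcp_rot'])),(W(-.093,.16),pose(H)),(W(-.093,.16),pose(H))],1,step=.03,sr=5)
```

```text
6.15 [ 0.3806 -0.2458  0.0403] head 177.5 z [ 0.    -0.003 -1.   ] q [-0.8   0.06  2.24 -0.    0.85 -2.32] F [ 0.1 -0.3  0. ] op 0.294
[ 0.4960728 -0.0994717  0.05     ]
15
0,0,-0.03,0,0,0,1
0,0,-0.03,0,0,0,1
0,0,-0.03,0,0,0,1
0,0,-0.03,0,0,0,1
0,0,-0.03,0,0,0,1
-0.012,0.017,0.003,0,0,4.5,1
-0.011,0.017,0.004,0,0,4.5,1
-0.009,0.019,0.003,0,0,4.5,1
-0.008,0.019,0.003,-0.1,0,4.5,1
-0.006,0.02,0.004,0,0,4.5,1
-0.005,0.02,0.003,0,0.1,4.5,1
-0.004,0.02,0.003,0,0,4.5,1
-0.001,0.021,0.004,0,0,4.5,1
0,0.021,0.003,0,0,4.5,1
0,0,0,0,0,0,1
```

Request:
apply_moves(moves=[[[0,0,-0.03,0,0,0,1],[0,0,-0.03,0,0,0,1],[0,0,-0.03,0,0,0,1],[0,0,-0.03,0,0,0,1],[0,0,-0.03,0,0,0,1],[-0.012,0.017,0.003,0,0,4.5,1],[-0.011,0.017,0.004,0,0,4.5,1],[-0.009,0.019,0.003,0,0,4.5,1],[-0.008,0.019,0.003,0,0,4.5,1],[-0.006,0.02,0.004,0,0,4.5,1],[-0.005,0.02,0.003,0,0,4.5,1],[-0.004,0.02,0.003,0,0,4.5,1]]])

```text
time: 7.35
eef_pos: [0.4682, -0.1282, 0.1614]
tcp_rot: [0.301, 0.954, -0.002, -0.005]
contact_force: [0.6, -0.7, -2.0]
opening: 0.293
```

Request:
apply_moves(moves=[[[-0.001,0.021,0.004,0,0,4.5,1],[0,0.01,0.003,0,0,3,1],[0,0,0,0,0,0,1],[0,0,0,0,0,0,1]]])

```text
time: 7.75
eef_pos: [0.4865, -0.1005, 0.1489]
tcp_rot: [0.362, 0.932, -0.003, -0.008]
contact_force: [0.0, 1.0, -3.3]
opening: 0.29
```

Run:
```python
from h import *
st();snap('wrist','w2');snap('top','t2')
p=ctrl.get_state()['eef_pos'];print('in box frame',(p-O)@F,(p-O)@np.array([-F[1],F[0],0]))
for n,P in [('trayend',W(-.175,.05)),('trayfront',W(-.01,.05)),('L',W(-.1,.058,.02)),('R',W(-.1,.058,-.02))]: print(n,proj('w2',P).round(1),proj('t2',P).round(1))
im=cv2.imread('pics/w2.png');t=cv2.imread('pics/t2.png')
cv2.imwrite('pics/m2.png',np.hstack([cv2.resize(im,(480,360)),cv2.resize(t[120:240,240:347],(321,360),interpolation=2)]))
```

```text
7.75 [ 0.4865 -0.1005  0.1489] head 137.6 z [-0.017 -0.    -1.   ] q [-0.4  -0.01  2.07 -0.01  1.1  -1.23] F [ 0.   1.  -3.3] op 0.29
in box frame -0.09912583807413876 -0.00753508597676044
trayend [291.4 106.2] [266.  221.3]
trayfront [286.8 312.7] [318.2 167.5]
L [316.9 214. ] [283.3 190. ]
R [261.8 213.2] [296.6 202.8]
```

View pics/m2.png

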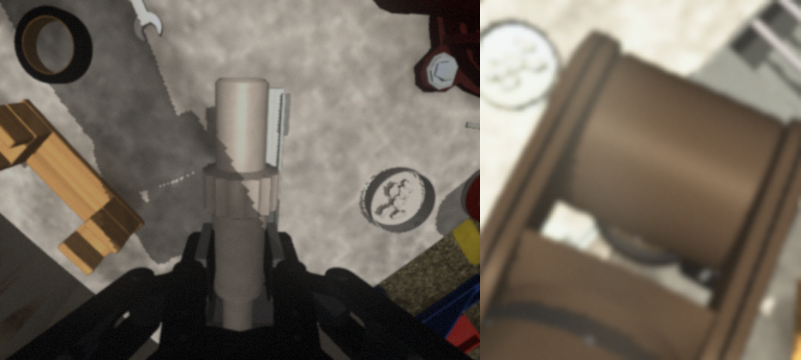

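Combined view: the shaft is held firmly, with the stub at the top, around (240,90) in the left half. The tray's +y edge shows at about x 268–285 of the left half. I'll zoom into the earlier wrist picture to measure the tray's lateral position.

Run:
```python
from h import *
im=cv2.imread('pics/w1.png')
cv2.imwrite('pics/w1c.png',cv2.resize(im[190:340,340:500],None,fx=4,fy=4,interpolation=2))
for x in (-.175,-.01):
  for y in (.02,-.02): print(x,y,(proj('w1',W(x,.058,y))-[340,190])*4)
```

```text
-0.175 0.02 [605.57299015 191.2848757 ]
-0.175 -0.02 [510.77247789  94.61773523]
-0.01 0.02 [144.97694889 605.9829939 ]
-0.01 -0.02 [ 44.73807108 530.18170091]
```

View pics/w1c.png

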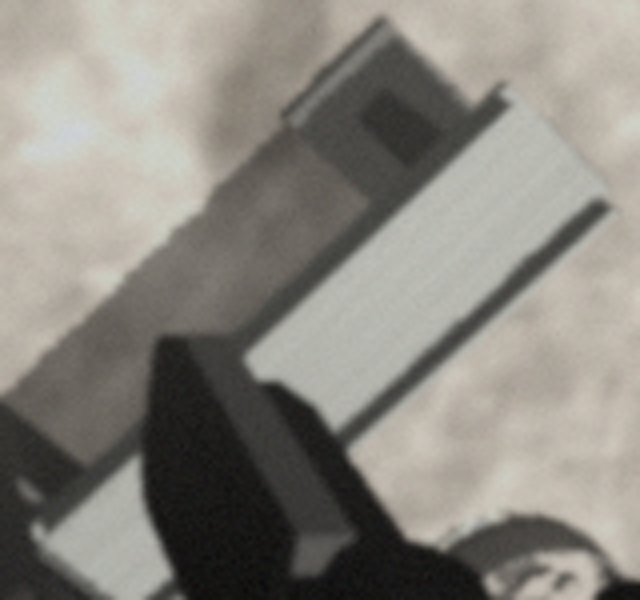

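Crop: the tray end corners at about (508,85) and (612,205) agree with the predicted (511,95) and (605,191) to about 1–2 mm, so the box frame holds.

Run:
```python
from h import *
plan([(W(-.09,.12),pose(136.9)),(W(-.09,.12),pose(136.9)),(W(-.09,.075),pose(136.9))],1,step=.025)
```

```text
5
-0.005,0.004,0.015,-0.3,-0.3,0.3,1
-0.004,0.004,0.014,-0.3,-0.4,0.3,1
0,0,0,0,0,0,1
0,0,0.023,0,0,0,1
0,0,0.022,0,0,0,1
```

Request:
apply_moves(moves=[[[-0.005,0.004,0.015,-0.3,-0.3,0.3,1],[-0.004,0.004,0.014,-0.3,-0.4,0.3,1],[0,0,0,0,0,0,1],[0,0,0.01,0,0,0,1],[0,0,0,0,0,0,1]]])

```text
time: 8.35
eef_pos: [0.498, -0.1043, 0.1109]
tcp_rot: [0.368, 0.93, -0.001, 0.002]
contact_force: [-1.2, 0.2, -2.2]
opening: 0.291
```

Run:
```python
from h import *
st()
plan([(W(-.09,.09),pose(136.9)),(W(-.09,.065),pose(136.9))],1,step=.025)
```

```text
8.35 [ 0.498  -0.1043  0.1109] head 136.9 z [ 0.003 -0.003 -1.   ] q [-0.41  0.05  2.08 -0.    1.   -1.22] F [-1.2  0.2 -2.2] op 0.291
2
0.002,0.002,0.021,0,0.3,0,1
0,0,0.025,0,0,0,1
```

Request:
apply_moves(moves=[[[0.002,0.002,0.02,0,0.3,0,1],[0,0,0.015,0,0,0,1],[0,0,0.004,0,0,0,1],[0,0,0,0,0,0,1]]])

```text
time: 8.75
eef_pos: [0.4994, -0.1031, 0.0737]
tcp_rot: [0.368, 0.93, -0.0, 0.002]
contact_force: [-0.7, 0.4, -2.8]
opening: 0.29
```

Run:
```python
from h import *
st();p=ctrl.get_state()['eef_pos'];print('in box frame',(p-O)@F,(p-O)@np.array([-F[1],F[0],0]))
```

```text
8.75 [ 0.4994 -0.1031  0.0737] head 136.9 z [ 0.003 -0.002 -1.   ] q [-0.4   0.12  2.09 -0.    0.93 -1.22] F [-0.7  0.4 -2.8] op 0.29
in box frame -0.08811961846590648 -0.0003261515181404856
```

Request:
apply_moves(moves=[[[0.001,0,0.008,0,0,0,1],[0,0,0.002,0,0,0,1],[0,0,0.001,0,0,0,1],[0,0,0.001,0,0,0,1]]])

```text
time: 9.15
eef_pos: [0.5003, -0.1031, 0.0634]
tcp_rot: [0.368, 0.93, -0.0, 0.004]
contact_force: [0.1, 0.3, -3.4]
opening: 0.295
```

Request:
apply_moves(moves=[[[0.002,0,0.001,0,0,0,1],[0,0,0.001,0,0,0,1],[0,0,0.001,0,0,0,1]]])

```text
time: 9.45
eef_pos: [0.4993, -0.1018, 0.0613]
tcp_rot: [0.368, 0.93, -0.0, 0.005]
contact_force: [-0.7, -0.1, 1.2]
opening: 0.296
```

Contact is felt (+1.2 N), so I'll release.

Request:
apply_moves(moves=[[[0,0,0,0,0,0,0.1],[0,0,0,0,0,0,-0.2],[0,0,0,0,0,0,-0.5],[0,0,0,0,0,0,-0.5],[0,0,0,0,0,0,-0.5],[0,0,-0.03,0,0,0,-0.5],[0,0,-0.03,0,0,0,-0.5],[0.02,0,-0.03,0,0,0,-0.5],[0.03,0,-0.03,0,0,0,-0.5],[0,0,0,0,0,0,-0.5],[0,0,0,0,0,0,-0.5]]])

```text
time: 10.55
eef_pos: [0.4624, -0.0671, 0.1872]
tcp_rot: [0.368, 0.93, -0.0, 0.007]
contact_force: [-0.2, 0.4, 0.0]
opening: 0.752
```

Run:
```python
from h import *
st();p=ctrl.get_state()['eef_pos'];print('in box frame',(p-O)@F,(p-O)@np.array([-F[1],F[0],0]))
snap('wrist','w3')
for x in (-.175,-.02): print(x,proj('w3',W(x,.072)).round(1))
```

```text
10.55 [ 0.4624 -0.0671  0.1872] head 136.8 z [ 0.013 -0.006 -1.   ] q [-0.36 -0.15  2.12 -0.    1.16 -1.18] F [-0.2  0.4  0. ] op 0.752
in box frame -0.13971758097806522 0.0006535430169074402
-0.175 [276.2 156.7]
-0.02 [277.  325.4]
```

View pics/w3.png

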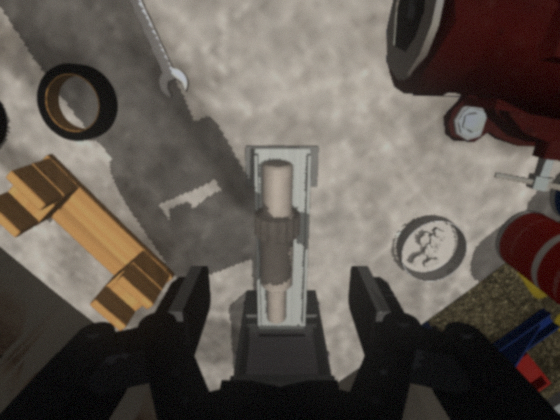

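The shaft lies on the tray between the edges: tail at about (277,161), nose at about (277,322), roughly x = -0.171 to -0.022, with the flap shut. Next I'll grip the stub.

Run:
```python
from h import *
t=onz('w3',(277,161),.084);print('tail top x',(t-O)@F)
plan([(W(-.156,.12),pose(136.9)),(W(-.156,.12),pose(136.9)),(W(-.156,.066),pose(136.9))],-.5,step=.03)
```

```text
tail top x -0.17407306459905703
6
0.006,0,0.022,0.1,0.3,0,-0.5
0.006,-0.001,0.023,0.1,0.2,-0.1,-0.5
0.005,0,0.022,0.1,0.3,0,-0.5
0,0,0,0,0,0,-0.5
0,0,0.027,0,0,0,-0.5
0,0,0.027,0,0,0,-0.5
```

Request:
apply_moves(moves=[[[0.006,0,0.022,0.1,0.3,0,-0.5],[0.006,0,0.023,0.1,0.2,0,-0.5],[0.005,0,0.02,0.1,0.3,0,-0.5],[0,0,0,0,0,0,-0.5],[0,0,0.025,0,0,0,-0.5],[0,0,0.022,0,0,0,-0.5],[0,0,0,0,0,0,-0.5]]])

```text
time: 11.3
eef_pos: [0.4512, -0.0581, 0.0671]
tcp_rot: [0.37, 0.929, -0.0, -0.004]
contact_force: [-0.4, 0.3, 0.1]
opening: 0.751
```

```bash
cat >> h.py <<'E'
def bx():
    p=ctrl.get_state()['eef_pos'];print('box',((p-O)@F).round(4),((p-O)@np.array([-F[1],F[0],0])).round(4),p[2].round(4))
E
python3 -c "from h import *;st();bx()"
```

```text
11.3 [ 0.4512 -0.0581  0.0671] head 136.6 z [-0.007  0.002 -1.   ] q [-0.35  0.01  2.22 -0.    0.92 -1.16] F [-0.4  0.3  0.1] op 0.751
box -0.1541 -0.0004 0.0671
```

Request:
apply_moves(moves=[[[0.002,0,0.001,0,-0.5,-0.3,1],[0,0,0,0,0,0,1],[0,0,0,0,0,0,1],[0,0,0,0,0,0,1],[0,0,0,0,0,0,1],[0,0,0,0,0,0,1]]], force=40)

```text
time: 11.9
eef_pos: [0.4517, -0.0579, 0.0695]
tcp_rot: [0.367, 0.93, -0.002, 0.002]
contact_force: [0.5, -0.9, -2.8]
opening: 0.251
```

Run:
```python
from h import *
st();bx();z=ctrl.get_state()['eef_pos'][2]
plan([(W(-.07,z),pose(136.9))],1,step=.012)
```

```text
11.9 [ 0.4517 -0.0579  0.0695] head 136.9 z [ 0.002 -0.006 -1.   ] q [-0.35  0.    2.22 -0.01  0.91 -1.16] F [ 0.5 -0.9 -2.8] op 0.251
box -0.1538 0.0001 0.0695
7
-0.012,0,0,0,0,0,1
-0.012,0,0,0,0.1,0,1
-0.012,0,0,-0.1,0,0,1
-0.012,0,0,0,0.1,0,1
-0.012,0,0,0,0,0,1
-0.012,0,0,0,0.1,0,1
-0.012,0,0,0,0,0,1
```

Request:
apply_moves(moves=[[[-0.012,0,0.001,0,0,0,1],[-0.012,0,0,0,0,0,1],[-0.012,0,0,0,0,0,1],[-0.012,0,0,0,0,0,1],[-0.012,0,0,0,0,0,1],[-0.012,0,0,0,0,0,1]]])

```text
time: 12.5
eef_pos: [0.5076, -0.1099, 0.0686]
tcp_rot: [0.367, 0.93, -0.002, 0.0]
contact_force: [-2.1, 2.1, 2.1]
opening: 0.252
```

Run:
```python
from h import *
st();bx();z=ctrl.get_state()['eef_pos'][2]
plan([(W(-.07,z),pose(136.9))],1,step=.012)
```

```text
12.5 [ 0.5076 -0.1099  0.0686] head 136.9 z [-0.    -0.003 -1.   ] q [-0.41  0.15  2.07 -0.    0.92 -1.22] F [-2.1  2.1  2.1] op 0.252
box -0.0775 0.0002 0.0686
1
-0.007,0,0,-0.2,0.1,0,1
```

Request:
apply_moves(moves=[[[0,0,0,0,0,0,0.2],[0,0,0,0,0,0,0],[0,0,0,0,0,0,0],[0,0,0,0,-7,0,0],[0,0,0,0,-7,0,0],[0,0,0,0,-7,0,0],[0,0,0,0,-7,0,0],[0,0,0,0,-7,0,0],[0,0,0,0,0,0,0]]])

```text
time: 13.4
eef_pos: [0.5111, -0.1152, 0.0712]
tcp_rot: [0.353, 0.89, -0.109, 0.268]
contact_force: [-0.6, 0.6, 0.2]
opening: 0.504
```

Run:
```python
from h import *
st();bx()
plan([(W(-.078,.068),pose(136.9,35))],0,step=.012)
```

```text
13.4 [ 0.5111 -0.1152  0.0712] head 136.8 z [ 0.399 -0.383 -0.833] q [-0.3  -0.01  2.33 -0.74  0.38 -0.48] F [-0.6  0.6  0.2] op 0.504
box -0.0713 -0.0012 0.0712
1
0.007,0.001,-0.001,-0.4,-1.4,0,0
```

Request:
apply_moves(moves=[[[0.006,0.001,0,-0.4,-1,0,0],[0,0,0.001,0,0,0,1],[0,0,0.001,0,0,0,1],[0,0,0,0,0,0,1],[0,0,0,0,0,0,1],[0,0,0,0,0,0,1]]])

```text
time: 14.0
eef_pos: [0.5109, -0.1124, 0.0686]
tcp_rot: [0.352, 0.888, -0.108, 0.276]
contact_force: [-1.1, 1.3, -0.9]
opening: 0.257
```

Run:
```python
from h import *
st();bx();snap('wrist','w4');snap('scene','s4')
im=cv2.imread('pics/w4.png');t=cv2.imread('pics/s4.png')
cv2.imwrite('pics/m4.png',np.hstack([cv2.resize(im,(480,360)),cv2.resize(t[150:300,160:293],(320,360),interpolation=2)]))
plan([(W(-.0,.068),pose(136.9,35))],1,step=.012)
```

```text
14.0 [ 0.5109 -0.1124  0.0686] head 136.7 z [ 0.414 -0.386 -0.824] q [-0.29 -0.01  2.34 -0.79  0.36 -0.42] F [-1.1  1.3 -0.9] op 0.257
box -0.0734 0.0006 0.0686
7
-0.009,0,0.006,0,-0.1,0,1
-0.008,0,0.006,0,0,0,1
-0.009,0,0.006,0,-0.1,0,1
-0.008,0,0.006,0,-0.1,-0.1,1
-0.009,0,0.006,0,0,0,1
-0.008,-0.001,0.006,0,-0.1,0,1
-0.009,0,0.006,0.1,-0.1,0,1
```

View pics/m4.png

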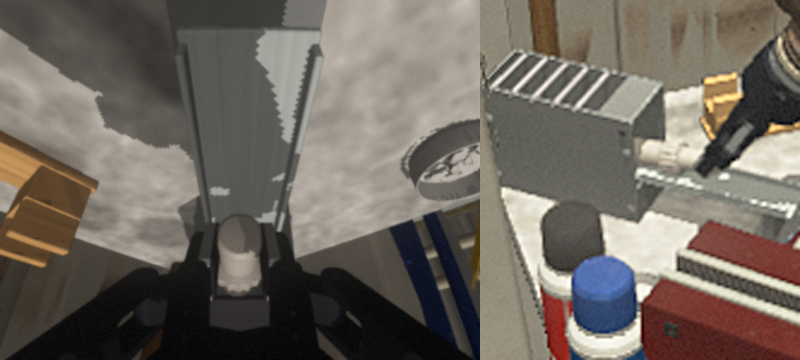

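The fingers, leaning, hold the stub (wrist half: tail at about (238,225)). The scene half shows the shaft half inside the box opening at about (640,150). I'll push on.

Request:
apply_moves(moves=[[[-0.009,0,0.006,0,0,0,1],[-0.008,0,0.006,0,0,0,1],[-0.009,0,0.006,0,0,0,1],[-0.008,0,0.006,0,0,0,1],[-0.008,0,0.006,0,0,0,1],[0,0,0,0,0,0,1]]], force=50)

```text
time: 14.7
eef_pos: [0.5509, -0.1504, 0.0672]
tcp_rot: [0.352, 0.888, -0.108, 0.275]
contact_force: [0.1, 0.3, -2.5]
opening: 0.249
```

Run:
```python
from h import *
st();bx()
plan([(W(-.0,.069),pose(136.9,35))],1,step=.008)
```

```text
14.7 [ 0.5509 -0.1504  0.0672] head 136.7 z [ 0.413 -0.386 -0.825] q [-0.35  0.09  2.24 -0.75  0.34 -0.51] F [ 0.1  0.3 -2.5] op 0.249
box -0.0182 0.0003 0.0672
3
-0.005,0,0.003,0,-0.2,0,1
-0.006,0,0.003,0,-0.2,-0.1,1
-0.005,0,0.003,0,-0.2,0,1
```

Request:
apply_moves(moves=[[[-0.005,0,0.003,0,0,0,1],[-0.006,0,0.003,0,0,0,1],[-0.005,0,0.003,0,0,0,1],[-0.002,0,0.001,0,0,0,1],[0,0,0,0,0,0,1]]])

```text
time: 15.2
eef_pos: [0.5644, -0.1654, 0.0655]
tcp_rot: [0.353, 0.889, -0.109, 0.272]
contact_force: [0.2, -0.2, -3.0]
opening: 0.251
```

Run:
```python
from h import *
st();bx()
```

```text
15.2 [ 0.5644 -0.1654  0.0655] head 136.8 z [ 0.406 -0.385 -0.829] q [-0.37  0.12  2.2  -0.71  0.33 -0.56] F [ 0.2 -0.2 -3. ] op 0.251
box 0.0019 -0.0015 0.0655
```

Request:
apply_moves(moves=[[[0,0,0,0,0,0,0.3],[0,0,0,0,0,0,0.3],[0,0,0,0,0,0,0.3],[0.008,0,-0.006,0,0,0,0.3],[0.012,0,-0.01,0,0,0,0.3],[0.012,0,-0.01,0,0,0,0.3],[0.012,0,-0.01,0,0,0,0.3],[0,0,0,0,0,0,1],[0,0,0,0,0,0,1],[0,0,0,0,0,0,1],[0,0,0,0,0,0,1],[0,0,0,0,0,0,1]]])

```text
time: 16.4
eef_pos: [0.5266, -0.1255, 0.0777]
tcp_rot: [0.351, 0.887, -0.108, 0.28]
contact_force: [-0.3, -0.1, -0.5]
opening: 0.003
```

Run:
```python
from h import *
st();bx();snap('wrist','w5');snap('scene','s5')
im=cv2.imread('pics/w5.png');t=cv2.imread('pics/s5.png')
cv2.imwrite('pics/m5.png',np.hstack([cv2.resize(im,(480,360)),cv2.resize(t[150:300,160:293],(320,360),interpolation=2)]))
```

```text
16.4 [ 0.5266 -0.1255  0.0777] head 136.7 z [ 0.421 -0.387 -0.82 ] q [-0.31  0.    2.31 -0.75  0.36 -0.48] F [-0.3 -0.1 -0.5] op 0.003
box -0.053 0.0018 0.0777
```

View pics/m5.png

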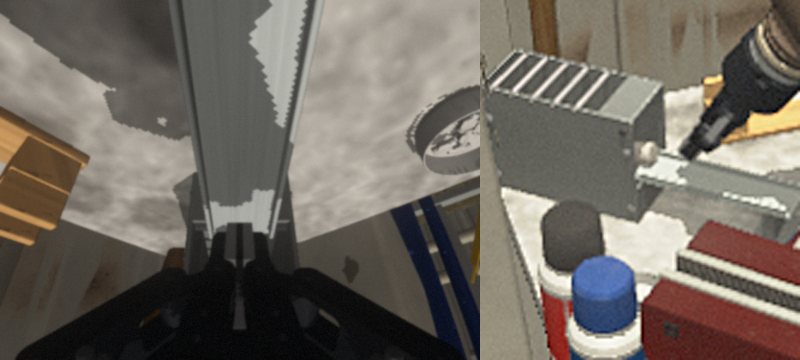

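The left half shows the shut fingers over the tray. The right half shows the tail disc standing in the opening at about (648,152), i.e. full-image (230,213). Next I'll check it against the predicted place.

Run:
```python
from h import *
o,d=ray('s5',(229.8,213.3))
n=np.array([-F[1],F[0],0]); t=-((o-O)@n)/(d@n); P=o+d*t; print('tail at mid-plane: x',(P-O)@F,'z',P[2])
plan([(W(-.04,.067),pose(136.9,37)),(W(.012,.067),pose(136.9,37))],1,step=.01)
```

```text
tail at mid-plane: x -0.012369418865545975 z 0.0663798446495023
8
-0.002,-0.001,0.008,0.1,-1.1,-0.1,1
-0.002,-0.001,0.008,0.2,-1,-0.1,1
-0.007,0,0.005,0,0,0,1
-0.007,0,0.005,0,0,0,1
-0.007,0,0.006,0,0,0,1
-0.007,0,0.005,0,0,0,1
-0.007,0,0.005,0,0,0,1
-0.007,0,0.005,0,0,0,1
```

Request:
apply_moves(moves=[[[-0.001,-0.001,0.01,0.1,-1,0,1],[-0.001,-0.001,0.009,0.2,-1,0,1],[-0.007,0,0.005,0,0,0,1],[-0.007,0,0.005,0,0,0,1],[-0.004,0,0.003,0,0,0,1],[-0.004,0,0.003,0,0,0,1]]])

```text
time: 17.1
eef_pos: [0.5561, -0.1561, 0.0634]
tcp_rot: [0.35, 0.882, -0.116, 0.294]
contact_force: [-1.2, 0.8, -1.5]
opening: -0.002
```

Run:
```python
from h import *
st();bx()
plan([(W(.0,.062),pose(136.9,37))],1,step=.005)
```

```text
17.1 [ 0.5561 -0.1561  0.0634] head 136.6 z [ 0.438 -0.411 -0.8  ] q [-0.35  0.11  2.25 -0.93  0.3  -0.33] F [-1.2  0.8 -1.5] op -0.002
box -0.0105 -0.0004 0.0634
3
-0.003,0,0.002,0,0,-0.1,1
-0.002,0,0.003,0,-0.1,0,1
-0.002,0,0.002,0,0,-0.1,1
```

Request:
apply_moves(moves=[[[-0.004,0,0.002,0,0,0,1],[-0.003,0,0.002,0,0,0,1],[-0.003,0,0.002,0,0,0,1]]])

```text
time: 17.4
eef_pos: [0.5654, -0.165, 0.065]
tcp_rot: [0.35, 0.882, -0.116, 0.294]
contact_force: [-0.4, -0.2, 0.0]
opening: -0.001
```

Run:
```python
from h import *
st();bx()
```

```text
17.4 [ 0.5654 -0.165   0.065 ] head 136.6 z [ 0.438 -0.411 -0.8  ] q [-0.36  0.12  2.22 -0.9   0.3  -0.37] F [-0.4 -0.2  0. ] op -0.001
box 0.0024 -0.0005 0.065
```

Request:
apply_moves(moves=[[[0.008,0,-0.006,0,0,0,1],[0.016,0,-0.012,0,0,0,1],[0.024,0,-0.018,0,0,0,1],[0.024,0,-0.02,0,0,0,1],[0,0,-0.04,0,0,0,1],[0,0,-0.04,0,0,0,1],[0,0,0,0,5,0,1],[0,0,0,0,5,0,1],[0,0,0,0,0,0,1],[0,0,0,0,0,0,1]]])

```text
time: 18.4
eef_pos: [0.4578, -0.0633, 0.135]
tcp_rot: [0.357, 0.904, -0.083, 0.219]
contact_force: [-0.1, -0.0, -0.3]
opening: 0.002
```

Run:
```python
from h import *
st();bx();snap('wrist','w6');snap('scene','s6');snap('top','t6')
im=cv2.imread('pics/w6.png');t=cv2.imread('pics/s6.png');u=cv2.imread('pics/t6.png')
cv2.imwrite('pics/m6.png',np.hstack([cv2.resize(im,(320,400)),cv2.resize(t[160:260,160:220+20],(240,400),interpolation=2),cv2.resize(u[80:180,300:400],(240,400),interpolation=2)]))
```

```text
18.4 [ 0.4578 -0.0633  0.135 ] head 136.7 z [ 0.337 -0.306 -0.89 ] q [-0.24 -0.28  2.38 -0.37  0.65 -0.8 ] F [-0.1 -0.  -0.3] op 0.002
box -0.1457 0.0003 0.135
```

View pics/m6.png

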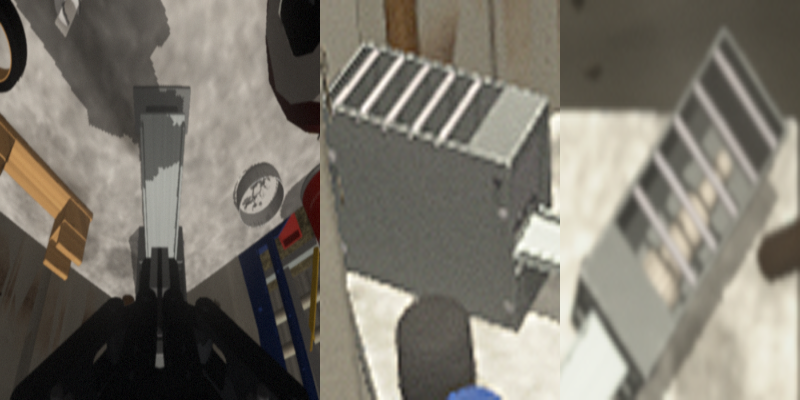

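The last picture shows the tray empty, no tail in the opening, and the shaft seen through the grille with its nose at about (368,119) in the full top view. Next I'll get its position and check that the opening is dark or flap-filled.

Run:
```python
from h import *
n=np.array([-F[1],F[0],0])
for nm,uv,z in [('nose',(368.3,119.2),.036),('body/collar visible',(340.4,148.7),.055)]:
    P=onz('t6',uv,z);print(nm,(P-O)@F,(P-O)@n)
# brightness along shaft axis line for two height hypotheses
im=cv2.imread('pics/t6.png')
for x in np.arange(.03,.17,.004):
    u=proj('t6',W(x,.045));print(round(x,3),u.round(0),im[int(round(u[1])),int(round(u[0]))])
s=cv2.imread('pics/s6.png');t=cv2.imread('pics/s5.png')
for z in (.055,.066,.078): u=proj('s6',W(-.0,z)).round().astype(int);print('opening',z,u,s[u[1],u[0]],t[u[1],u[0]])
u=proj('s6',W(-.005,.09)).round().astype(int);a,b=u
cv2.imwrite('pics/m7.png',np.hstack([cv2.resize(x[b-30:b+30,a-35:a+25],(400,400),interpolation=2) for x in (s,)]+[cv2.resize(im[95:175,310:390],(400,400),interpolation=2)]))
```

```text
nose 0.1529119475500183 -0.004678589374244785
body/collar visible 0.053666749879081196 -0.006495094071362995
0.03 [330. 155.] [149 160 162]
0.034 [332. 154.] [150 161 162]
0.038 [333. 153.] [149 160 161]
0.042 [334. 151.] [147 160 159]
0.046 [335. 150.] [148 161 162]
0.05 [336. 149.] [158 172 178]
0.054 [338. 148.] [180 201 213]
0.058 [339. 146.] [180 203 214]
0.062 [340. 145.] [168 189 201]
0.066 [341. 144.] [132 150 159]
0.07 [343. 142.] [153 173 183]
0.074 [344. 141.] [164 176 184]
0.078 [345. 140.] [187 196 203]
0.082 [346. 139.] [177 192 201]
0.086 [347. 137.] [156 177 188]
0.09 [349. 136.] [123 139 149]
0.094 [350. 135.] [132 150 161]
0.098 [351. 134.] [167 188 200]
0.102 [352. 132.] [166 180 190]
0.106 [354. 131.] [187 196 206]
0.11 [355. 130.] [172 190 201]
0.114 [356. 129.] [152 173 183]
0.118 [357. 127.] [125 141 147]
0.122 [358. 126.] [140 158 165]
0.126 [360. 125.] [152 172 182]
0.13 [361. 124.] [156 168 177]
0.134 [362. 122.] [169 177 183]
0.138 [363. 121.] [123 133 140]
0.142 [364. 120.] [116 131 137]
0.146 [366. 119.] [158 178 189]
0.15 [367. 118.] [158 177 186]
0.154 [368. 116.] [121 132 136]
0.158 [369. 115.] [137 145 151]
0.162 [370. 114.] [167 174 182]
0.166 [372. 113.] [ 98 105 110]
opening 0.055 [226 216] [73 76 76] [111 123 129]
opening 0.066 [225 212] [89 95 96] [128 142 150]
opening 0.078 [225 209] [ 94  97 101] [125 142 147]
```

View pics/m7.png

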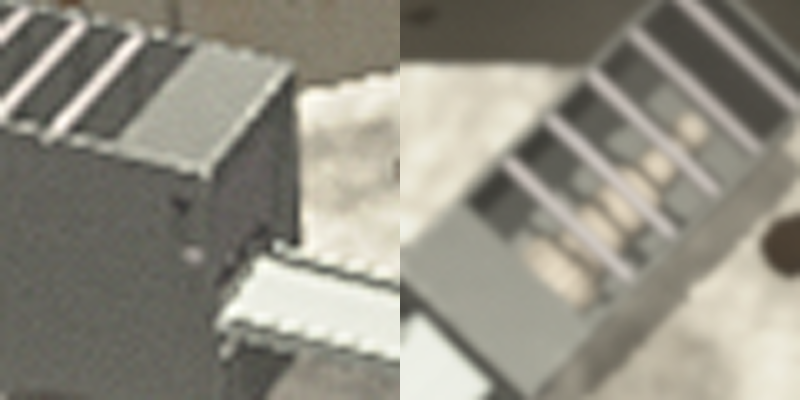

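The left part shows the front opening with no tail protruding. The right part shows the shaft through the bars with its nose tip at about (703,115), i.e. full-image (370.6,118). I'll compare the opening's look with the start picture, when the flap was shut, and refine the nose position.

Run:
```python
from h import *
n=np.array([-F[1],F[0],0])
for z in (.03,.036,.045):
    P=onz('t6',(370.6,118),z);print('nose tip',z,(P-O)@F,(P-O)@n)
g=lambda f:cv2.cvtColor(cv2.imread(f'pics/{f}.png'),cv2.COLOR_BGR2GRAY).astype(float)
s0,s5,s6=g('s0'),g('s5'),g('s6')
poly=np.array([proj('s6',W(-.01,z,y)) for y,z in [(.02,.065),(.02,.115),(-.03,.115),(-.03,.065)]]).round().astype(int)
m=np.zeros(s0.shape,np.uint8);cv2.fillPoly(m,[poly],1);m=m>0
print(m.sum(),'mean',s0[m].mean(),s5[m].mean(),s6[m].mean(),'absdiff 6-0',abs(s6-s0)[m].mean(),'5-0',abs(s5-s0)[m].mean(),'6-5',abs(s6-s5)[m].mean())
im=g('t6');i0=g('t0')
d=im-i0
for y in (-.012,-.008,-.004,0,.004): print(y,[int(cv2.getRectSubPix(d.astype(np.float32),(1,1),tuple(map(float,proj('t6',W(x,.045,y)))))[0,0]) for x in np.arange(.03,.17,.004)])
```

```text
nose tip 0.03 0.1609273097678376 -0.006324690782785025
nose tip 0.036 0.15868378007863762 -0.0065357265044511115
nose tip 0.045 0.15531848554483757 -0.006852280086950421
167 mean 88.89221556886227 110.69461077844312 93.04191616766467 absdiff 6-0 5.526946107784431 5-0 27.45508982035928 6-5 27.7125748502994
-0.012 [27, 28, 26, 27, 28, 54, 82, 91, 102, 49, 24, 41, 35, 64, 101, 59, 57, 77, 54, 41, 88, 79, 32, 57, 57, 40, 37, 42, 33, 49, 47, 30, 26, 28, 21]
-0.008 [27, 28, 28, 27, 29, 56, 82, 90, 95, 33, 25, 43, 38, 72, 116, 66, 59, 84, 60, 42, 92, 79, 42, 81, 83, 52, 44, 59, 51, 77, 75, 41, 26, 29, 19]
-0.004 [28, 28, 27, 27, 30, 55, 79, 88, 95, 36, 44, 47, 38, 69, 109, 59, 44, 78, 58, 41, 90, 79, 39, 77, 80, 50, 40, 47, 46, 79, 75, 43, 27, 28, 20]
0 [26, 27, 27, 27, 28, 46, 66, 78, 90, 35, 39, 41, 35, 56, 81, 40, 24, 61, 48, 39, 80, 66, 23, 46, 47, 35, 33, 23, 23, 49, 49, 32, 26, 28, 21]
0.004 [28, 27, 27, 27, 28, 40, 52, 60, 80, 32, 18, 27, 30, 31, 45, 19, 15, 33, 32, 35, 54, 41, 19, 22, 24, 27, 29, 19, 20, 27, 28, 25, 26, 29, 20]
```

The flap looks shut: the difference from the start picture is 5.5, against 27 when it was open. The nose is at x≈0.159, so the tail is at about 0.007. To be sure the tail isn't still perched on the sill, I'll probe once more at tail-on-sill height with the shut fingertip.

Run:
```python
from h import *
Q=pose(136.9,37)
plan([(W(-.06,.075),Q),(W(-.06,.07),Q),(W(-.02,.069),Q)],1,step=.03,sr=6)
```

```text
7
-0.012,0,0.023,0.1,-2.5,0,1
-0.012,0,0.023,0.1,-2.5,-0.1,1
-0.01,0,0.024,0.1,-2.5,0,1
-0.01,-0.001,0.025,0.1,-2.5,0,1
0.003,0,0.004,0,0,0,1
-0.016,0,0.012,0,0,0,1
-0.015,0,0.012,0,0,0,1
```

Request:
apply_moves(moves=[[[-0.012,0,0.023,0.1,-2.5,0,1],[-0.012,0,0.023,0.1,-2.5,0,1],[-0.01,0,0.024,0.1,-2.5,0,1],[-0.01,0,0.024,0.1,-2.5,0,1],[0.003,0,0.003,0,0,0,1],[-0.014,0,0.011,0,0,0,1],[-0.012,0,0.009,0,0,0,1],[0,0,0,0,0,0,1]]])

```text
time: 19.35
eef_pos: [0.543, -0.1424, 0.0608]
tcp_rot: [0.346, 0.884, -0.116, 0.293]
contact_force: [0.7, 0.0, -0.2]
opening: -0.002
```

Run:
```python
from h import *
st();bx()
plan([(W(.006,.068),pose(136.9,37))],1,step=.006)
```

```text
19.35 [ 0.543  -0.1424  0.0608] head 137.3 z [ 0.438 -0.409 -0.801] q [-0.33  0.08  2.28 -0.95  0.31 -0.3 ] F [ 0.7  0.  -0.2] op -0.002
box -0.0294 0.0007 0.0608
7
-0.005,0,0.002,0,0,0,1
-0.004,0,0.002,0,-0.1,0.1,1
-0.005,0,0.003,0,0,0,1
-0.005,-0.001,0.002,0,0,0.1,1
-0.004,0,0.002,0,-0.1,0,1
-0.005,0,0.002,0,0,0.1,1
-0.005,0,0.002,0,0,0,1
```

Request:
apply_moves(moves=[[[-0.008,0,0,0,0,0,1],[-0.006,0,0.002,0,0,0,1],[-0.005,0,0.003,0,0,0,1],[-0.004,0,0.003,0,0,0,1]]])

```text
time: 19.75
eef_pos: [0.5592, -0.1576, 0.0669]
tcp_rot: [0.346, 0.884, -0.116, 0.292]
contact_force: [0.9, 0.2, -0.2]
opening: -0.002
```

Run:
```python
from h import *
st();bx()
plan([(W(.006,.067),pose(136.9,37))],1,step=.006)
```

```text
19.75 [ 0.5592 -0.1576  0.0669] head 137.3 z [ 0.436 -0.408 -0.802] q [-0.35  0.11  2.24 -0.88  0.31 -0.39] F [ 0.9  0.2 -0.2] op -0.002
box -0.0072 0.0006 0.0669
3
-0.004,0,0.003,0,-0.1,0.1,1
-0.003,0,0.002,0,-0.1,0.1,1
-0.004,-0.001,0.003,0,-0.2,0.2,1
```

Request:
apply_moves(moves=[[[-0.004,0,0.003,0,0,0,1],[-0.004,0,0.003,0,0,0,1],[-0.004,0,0.003,0,0,0,1]]])

```text
time: 20.05
eef_pos: [0.5703, -0.1677, 0.0662]
tcp_rot: [0.347, 0.884, -0.116, 0.291]
contact_force: [-9.6, 20.5, 7.3]
opening: 0.001
```

Run:
```python
from h import *
st();bx()
```

```text
20.05 [ 0.5703 -0.1677  0.0662] head 137.3 z [ 0.435 -0.407 -0.803] q [-0.36  0.13  2.21 -0.86  0.3  -0.42] F [-9.6 20.5  7.3] op 0.001
box 0.0078 0.0009 0.0662
```

Request:
apply_moves(moves=[[[0.008,0,-0.006,0,0,0,1],[0.016,0,-0.012,0,0,0,1],[0.024,0,-0.018,0,0,0,1],[0.024,0,-0.02,0,0,0,1],[0,0,-0.04,0,0,0,1],[0,0,-0.04,0,0,0,1],[0,0,0,0,5,0,1],[0,0,0,0,5,0,1],[0,0,0,0,0,0,1],[0,0,0,0,0,0,1]]])

```text
time: 21.05
eef_pos: [0.4619, -0.0681, 0.1339]
tcp_rot: [0.354, 0.907, -0.084, 0.212]
contact_force: [-1.3, 0.7, 0.1]
opening: 0.003
```

Run:
```python
from h import *
st();bx();snap('top','t7');snap('scene','s7')
g=lambda f:cv2.cvtColor(cv2.imread(f'pics/{f}.png'),cv2.COLOR_BGR2GRAY).astype(np.float32)
t0,t6,t7=g('t0'),g('t6'),g('t7')
for y in (-.012,-.006,0,.006):
  for n,i in (('6',t6),('7',t7)):
    print(y,n,[int(cv2.getRectSubPix(i-t0,(1,1),tuple(map(float,proj('t6',W(x,.045,y)))))[0,0]) for x in np.arange(.03,.174,.004)])
s0,s6,s7=g('s0'),g('s6'),g('s7')
poly=np.array([proj('s6',W(-.01,z,y)) for y,z in [(.02,.065),(.02,.115),(-.03,.115),(-.03,.065)]]).round().astype(int)
m=np.zeros(s0.shape,np.uint8);cv2.fillPoly(m,[poly],1);m=m>0
print('flap diff',abs(s7-s0)[m].mean(),abs(s7-s6)[m].mean())
# box-region optical shift between t6 and t7
a=(t6-t0)[95:175,310:390];b=(t7-t0)[95:175,310:390];print('absdiff t7-t6 in basket',abs(a-b).mean(),abs(a-b).max())
for f in ('t6','t7'):
    d=abs(g(f)-t0); k=(d>55).astype(np.uint8); mm=np.zeros_like(k); q=np.array([proj('t6',W(x,.05,y)) for x,y in [(.02,.033),(.165,.033),(.165,-.033),(.02,-.033)]]).astype(int);cv2.fillPoly(mm,[q],1)
    ys,xs=np.nonzero(k*mm); P=np.array([onz('t6',(x,y),.045) for x,y in zip(xs,ys)]);X=(P-O)@F;Y=(P-O)@np.array([-F[1],F[0],0]);print(f,len(X),'x',X.min().round(4),X.max().round(4),'y mean',Y.mean().round(4),'slope',np.polyfit(X,Y,1))
```

```text
21.05 [ 0.4619 -0.0681  0.1339] head 137.4 z [ 0.324 -0.302 -0.896] q [-0.25 -0.26  2.37 -0.36  0.65 -0.83] F [-1.3  0.7  0.1] op 0.003
box -0.1394 -0.0004 0.1339
-0.012 6 [27, 28, 26, 27, 28, 54, 82, 91, 102, 49, 24, 41, 35, 64, 101, 59, 57, 77, 54, 41, 88, 79, 32, 57, 57, 40, 37, 42, 33, 49, 47, 30, 26, 28, 21, 15]
-0.012 7 [27, 28, 28, 28, 29, 55, 83, 90, 103, 49, 25, 42, 36, 64, 101, 60, 57, 77, 54, 41, 88, 79, 33, 57, 58, 40, 37, 43, 32, 49, 47, 30, 26, 29, 21, 16]
-0.006 6 [28, 28, 27, 27, 29, 56, 81, 91, 99, 37, 36, 46, 36, 71, 113, 63, 55, 82, 60, 41, 92, 79, 43, 83, 84, 53, 43, 59, 51, 79, 77, 44, 27, 28, 20, 15]
-0.006 7 [27, 28, 27, 27, 30, 56, 81, 90, 99, 38, 36, 46, 37, 71, 113, 63, 56, 82, 60, 41, 93, 80, 43, 84, 85, 54, 42, 59, 51, 80, 78, 44, 26, 28, 20, 16]
0 6 [26, 27, 27, 27, 28, 46, 66, 78, 90, 35, 39, 41, 35, 56, 81, 40, 24, 61, 48, 39, 80, 66, 23, 46, 47, 35, 33, 23, 23, 49, 49, 32, 26, 28, 21, 14]
0 7 [28, 27, 27, 28, 29, 45, 64, 77, 90, 35, 39, 41, 35, 56, 82, 41, 25, 62, 48, 39, 81, 65, 23, 46, 48, 36, 33, 24, 23, 49, 49, 33, 25, 29, 21, 15]
0.006 6 [27, 27, 27, 27, 28, 38, 47, 55, 73, 33, 19, 26, 29, 25, 28, 16, 13, 23, 27, 32, 42, 32, 22, 24, 24, 27, 29, 23, 23, 26, 26, 24, 26, 29, 20, 16]
0.006 7 [27, 27, 28, 27, 28, 38, 46, 56, 74, 32, 19, 26, 29, 25, 28, 16, 12, 23, 27, 32, 42, 32, 23, 25, 24, 27, 29, 24, 23, 26, 26, 24, 27, 29, 20, 16]
flap diff 5.239521 3.48503
absdiff t7-t6 in basket 0.55109376 6.0
t6 209 x 0.0502 0.1528 y mean -0.0075 slope [ 0.02327538 -0.00960649]
t7 211 x 0.0502 0.1528 y mean -0.0075 slope [ 0.02327805 -0.00961344]
```

```bash
python3 -c "
from h import *
st();print(ctrl.sign_off())"
```

```text
21.15 [ 0.4617 -0.0679  0.1334] head 137.4 z [ 0.324 -0.302 -0.897] q [-0.25 -0.26  2.37 -0.36  0.65 -0.83] F [-0.3  0.7 -0.8] op 0.002
the job is handed in; nothing more can be done
None
```

The shaft is in the washer basket and the job is handed in at 21 s. `sign_off` gave no verdict, and I could not see the tail itself behind the flap.

**What I did:** I gripped the shaft at its body in the cradle and laid it on the feed tray, slim end toward the shut flap. After letting go, I took it again by the stub, first with the fingers vertical and then leaning about 35°. I fed it through the flap, let go, and pushed the tail past the sill with the shut fingertip.

**Last checks:**
- **Shaft position:** seen through the grille, the nose is at wash_box x ≈ 0.159 m, so the tail should be at about 0.007 m. The shaft lies about 7 mm off the middle. Depending on the height assumed for the nose and the point picked, the nose reads 0.153–0.161 m. The low end would put the tail at about the 3 mm limit or just short of it.
- **Tail below the sill:** this is inferred, not seen. A second push at tail-on-sill height did not move the shaft at all in the top view.
- **Flap:** it matches the start picture, when it was shut (grey-level difference about 5, against 27 when it was open).
- **Robot:** it stands clear of everything.
- **Jar and dish:** I did not measure them again at the end. The moves stayed clear of both, and the dish looked in place in the last wrist view.

**Disagreement:** that second push met about 22 N at its end. I took this to be the gripper against the box, because the shaft had not moved, but I did not confirm what it touched.

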